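# Swing the bar blank against the square stop of the drilling jig

## Robot

A 6-joint arm with a two-finger parallel gripper is mounted at the origin on the work surface. World frame = base frame: x ahead of the robot, y to its left, z up, the work surface at z = 0. Lengths are in mm, angles in rad, forces in N, time in s.
With the tool pointing down it reaches from about 275 to 750 mm from the base axis. Payload 10.2 kg.
Tool frame: the origin (TCP) lies between the finger pads; the fingertips stand 11 mm ahead of it and the grasp point (between the pads) lies 8 mm behind it (ctrl.tip_extent is the distance from the TCP to the fingertips, in mm); z points along the fingers, y is the direction in which the jaws open and shut (so a half turn about z gives the same grasp; the last joint's range is limited). The gripper opens to 85 mm and grips with 20 to 120 N. Pads are 22 mm wide; open, the fingers measure 114 mm over their backs; the gripper's body (76 mm by 85 mm) begins 54 mm behind the grasp point. The pads swing forward as they close: fully open they stand 13 mm farther back than shut.
Start: joints at [-1.533, 0.313, 1.498, -0, 1.331, -0.223], TCP at [135.36, -507.256, 242.294] pointing down, gripper open.
Joint ranges: [-2.94, 2.94], [-0.97, 2.17], [0.19, 2.56], [-1.23, 4.37], [0.02, 3.11], [-2.88, 2.88]. Speed limits (rad/s): [2.39, 2.39, 3.01, 3.14, 3.14, 3.14].

## Interface

Orientations are given as a unit quaternion [w, x, y, z].
In Python, from rig import ctrl gives the robot as it stands.
- The arm moves only by the tool apply_moves, never from a script. Its argument "commands" is a list of rows, each a list of 5 numbers: the finger opening in cm, from 0 to 8.54, then the shift along the tool's x, y, z in cm, then the turn about the tool's z in rad. In form: [[jaw, dx, dy, dz, roll], ...]. A call has 1 to 12 rows; each row shifts and turns the commanded pose from where the row before left it, along the tool's axes as they then stand; what a row does not reach is not made up. A row lasts 1/12 s, in which the tool goes at most 41.7 mm and 7.16 degrees, less where a joint would pass 70% of its speed; a pose out of reach is approached as far as the arm can. A call with a gripper value outside its range is refused whole. The fingers move at their own pace and stop on an object; "squeeze" is the grip in N (left out, the last holds). Time passes only in rows, so rows that do not move let the fingers close. It gives the time, the measured TCP pose, the force and the opening at its end, in the units of the state.
- ctrl.sense(): the state, without advancing time (a new reading comes with each control period).
- ctrl.capture(name): name is "scene" or "top"; returns the picture (420x560x3 uint8, red, green, blue); there is no depth.
- ctrl.camera_info(name): a dict with "fov_y" (degrees; the focal length in pixels is half the picture's height over the tangent of half this angle, whatever the lens; pixels are square), "cx", "cy" (the principal point, pixels), "camera_from_world" (4x4, takes a point from world to camera coordinates). Camera axes: x right, y down, z forward; pixel columns grow to the right and rows downward; lengths in mm; the calibration is good to about 2 mm. A picture is of the moment at which its call begins. camera_info takes no time and is no camera call.
- ctrl.finish_job(): hands the job in, once; it reports no verdict.
The state is a dict: "time_s": time; "joints": joint angles; "dq": joint speeds; "tau": joint torques, N m; "eef_pos": TCP position; "ee_rot": TCP orientation; "force": force on the tool from outside, world axes, zero at the start; "wrist_torque": the same for the moment, N m; "grip_width": opening from 0.0 (shut) to 1.0 (fully open).
Only numpy, scipy, OpenCV 4.12 (cv2) and the standard library are available. Lean on these libraries where they do the work, as an engineer would, in place of code of your own. Each camera call takes 0.05 s, during which the arm holds its last target.

## Task

On the plywood drilling jig, a long aluminium bar is held at one end by a pivot pin and lies loose between two steel stops, a square block and a round post. Push the bar's free end round until the side of the bar lies against the square block, ready for drilling; leave it lying there, flat on the board and still on its pin.

Things in the scene. Friction and masses are not known exactly. Their poses are not given: they have to be found in the camera images.
- jig: Plywood board 260 x 340 x 15 mm, fixed on the table, top 15 mm up. Origin: on the table under the pivot pin's axis. x points across the board, midway between the stops; z up. Board spans x -45..215, y -170..170 mm. Pin 8 mm with a 19 mm washer, top 41 mm over the table. Beside the bar's sweep lie a yellow tin (x -15, y 122) and a loose 70 mm aluminium offcut (x -5, y -122).
- bar: Flat aluminium bar 220 x 25 x 15 mm, about 0.22 kg, flat on the board, top 30 mm over the table. Origin: pivot hole centre, at the underside. x runs along the bar to its free end 200 mm away (other end 20 mm behind); z up. Turns on the pin with about 1 mm play, slides with ordinary friction, no spring, stays where left. Starts between the stops, touching neither.
- square_stop: Square steel block, 30 mm cube, fixed on the board, top 45 mm over the table. Origin: centre of its underside. x, y square to its sides. It is 152 mm from the pin axis, at +55 or -55 degrees from the jig's x (a round post 30 mm wide and high is on the other side). A bar lying flush against it stands at 45 degrees to the jig's x, touching 150 mm from the pin.
- bar_touch (a point): Point on the bar's centre line, 150 mm from the hole centre towards the free end, halfway up its thickness. With the bar against the square block it is 27.5 mm (level distance) from the block's centre.
There are look-alikes about, which are no part of the job. There is more than one size of the bar; the one meant has the size given above.

How it is judged:
By the outcome, as a careful person would: the job done as asked, in the order asked, and still so for the second after the job is handed in, with the robot touching nothing.
It also fails if it takes over 32 s, if anything falls off the work surface, if the arm or the gripper's body presses on something with over 40 N, if the wrist force passes 120 N, or if a joint passes its speed limit or range.

## Working session

There is one attempt and no reset: what is moved stays moved. The work goes in short steps, Python scripts to look and compute and a tool call to move; the robot and the scene stay as the last step left them, time stands still between calls to the robot, and variables do not carry over. Pictures are saved under pics/ and viewed, and the job is handed in when it is done.

Besides the shell and the picture viewer there is one more tool, called after "Emit:" as name(argument=value, ...) on one line, values as JSON. apply_moves: Moves the arm, as the interface text tells. Its arguments: {"type":"object","properties":{"commands":{"type":"array"},"squeeze":{"type":"number"}},"required":["commands"]}

```bash
ls; mkdir -p pics; python3 - <<'E'
from rig import ctrl
import cv2
for n in ("scene","top"):
    im=ctrl.capture(n); cv2.imwrite(f"pics/{n}0.png",im[:,:,::-1]); i=ctrl.camera_info(n); print(n,i)
print(ctrl.sense())
E
```

```text
pics
scene {'fov_y': 53.724659230048616, 'cx': 277.4416493233772, 'cy': 215.26122236063514, 'camera_from_world': array([[-3.66350389e-01,  9.30386385e-01,  1.29832997e-02,
         8.55543459e+01],
       [ 7.97501033e-01,  3.21152461e-01, -5.10737896e-01,
        -3.64267287e+02],
       [-4.79353204e-01, -1.76754832e-01, -8.59638433e-01,
         1.18448539e+03],
       [ 0.00000000e+00,  0.00000000e+00,  0.00000000e+00,
         1.00000000e+00]])}
top {'fov_y': 43.74245734634256, 'cx': 276.2343485012468, 'cy': 211.42925302768396, 'camera_from_world': array([[-3.80703834e-04, -9.99900428e-01,  1.41063409e-02,
         6.57186364e+01],
       [-9.97973513e-01, -5.17685980e-04, -6.36286038e-02,
         4.19335022e+02],
       [ 6.36295709e-02, -1.41019782e-02, -9.97873946e-01,
         1.06299216e+03],
       [ 0.00000000e+00,  0.00000000e+00,  0.00000000e+00,
         1.00000000e+00]])}
{'time_s': 0.1, 'joints': array([-1.53340742e+00,  3.13347783e-01,  1.49832831e+00, -1.82093559e-05,
        1.33098590e+00, -2.23368495e-01]), 'dq': array([-0.00139279, -0.00186845, -0.00274765, -0.00041257, -0.00014939,
       -0.00092872]), 'tau': array([ 3.66438820e-03, -4.12902081e+01, -2.60140622e+01, -9.98331325e-05,
        3.07846349e-03, -1.91815383e-05]), 'eef_pos': array([ 135.34361988, -507.04258261,  241.82831529]), 'ee_rot': array([-5.33180670e-04,  9.91512306e-01,  1.30011769e-01,  4.08424219e-05]), 'force': array([-0.50379912,  0.05807481, -0.61484677]), 'wrist_torque': array([-0.02458576,  0.04005897, -0.01475033]), 'grip_width': 1.0008940783341727}
```

View pics/scene0.png

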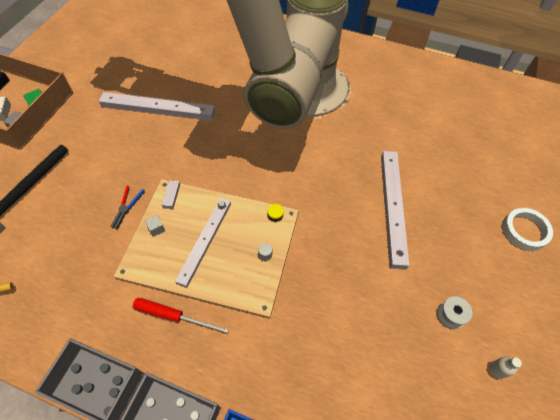

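View pics/top0.png

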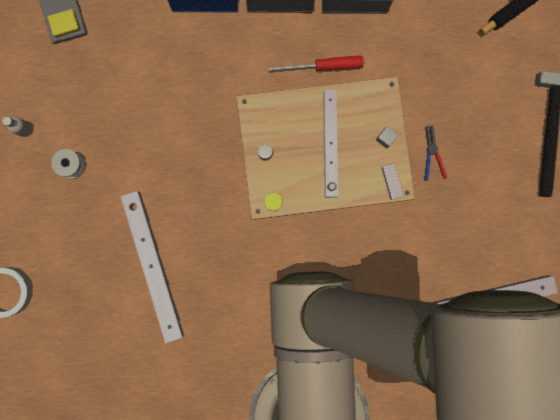

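```bash
cat > h.py <<'E'
import numpy as np
from rig import ctrl
def ray(n,u,v,z):
    i=ctrl.camera_info(n);T=i["camera_from_world"];f=210/np.tan(np.radians(i["fov_y"]/2))
    R=T[:3,:3];c=-R.T@T[:3,3];d=R.T@np.array([(u-i["cx"])/f,(v-i["cy"])/f,1]);return c+d*(z-c[2])/d[2]
def proj(n,p):
    i=ctrl.camera_info(n);T=i["camera_from_world"];f=210/np.tan(np.radians(i["fov_y"]/2))
    q=T[:3,:3]@np.array(p,float)+T[:3,3];return np.array([f*q[0]/q[2]+i["cx"],f*q[1]/q[2]+i["cy"]])
E
python3 - <<'E'
import cv2
im=cv2.imread("pics/top0.png")[70:226,230:420];cv2.imwrite("pics/topz.png",cv2.resize(im,None,fx=3.8,fy=3.8,interpolation=cv2.INTER_CUBIC))
im=cv2.imread("pics/scene0.png")[175:315,110:310];cv2.imwrite("pics/scz.png",cv2.resize(im,None,fx=4,fy=4,interpolation=cv2.INTER_CUBIC))
E
```

```text
(no output)
```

View pics/topz.png

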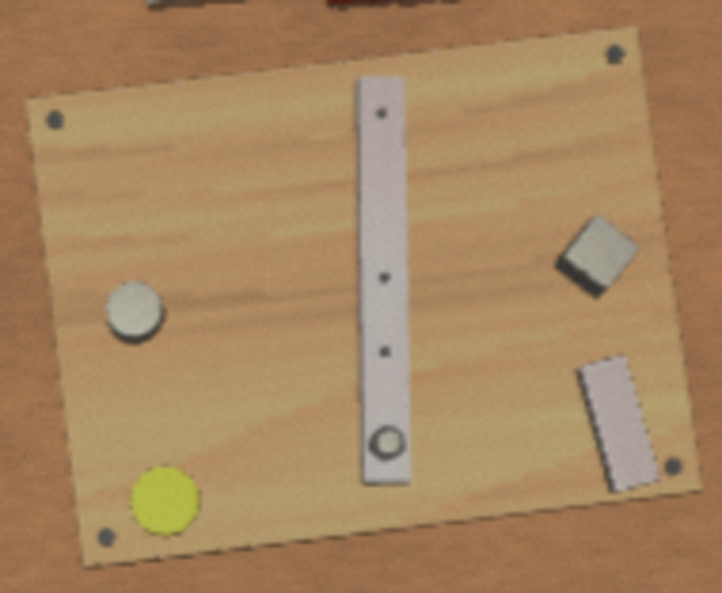

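View pics/scz.png

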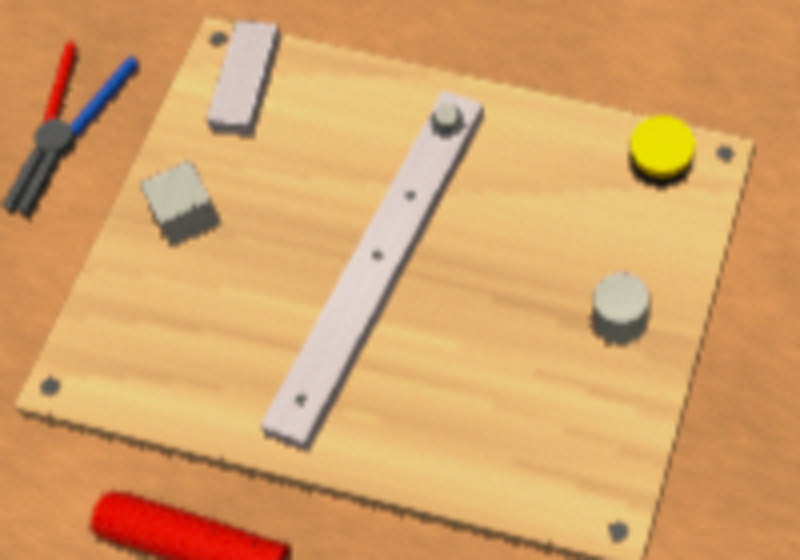

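The zoomed top view shows the square block at about (598,255), the round post at (134,311), and the pin at (388,442). The board corners are (27,100), (637,28), (701,490) and (84,567). The free end of the bar points up.

```bash
python3 - <<'E'
from h import *
np.set_printoptions(precision=1,suppress=True)
def t(U,V,z): return ray("top",(U+.5)/3.8-.5+230,(V+.5)/3.8-.5+70,z)
def s(U,V,z): return ray("scene",(U+.5)/4-.5+110,(V+.5)/4-.5+175,z)
C=[t(27,100,15),t(637,28,15),t(701,490,15),t(84,567,15)]
J=np.array([[215,170],[215,-170],[-45,-170],[-45,170.]])
C2=np.array(C)[:,:2]
def fit(J,C):
    a=J-J.mean(0);b=C-C.mean(0)
    th=np.arctan2((a[:,0]*b[:,1]-a[:,1]*b[:,0]).sum(),(a*b).sum())
    R=np.array([[np.cos(th),-np.sin(th)],[np.sin(th),np.cos(th)]]);o=C.mean(0)-R@J.mean(0);return th,R,o,C-(J@R.T+o)
th,R,o,res=fit(J,C2);print("jig top",np.degrees(th),o);print(res)
S=np.array([s(206,17,15),s(18,410,15),s(753,142,15)])[:,:2]
r=fit(np.array([[-45,-170],[215,-170],[-45,170.]]),S);print("jig scene",np.degrees(r[0]),r[2]);print(r[3])
for nm,p in dict(pin_t=t(388,442,41),pin_s=s(447,117,41),sq_t=t(603,251,45),sq_s=s(175,191,45),rd_t=t(134,311,45),
  far_t=t(382,77,30),far_s=s(287,435,30),hole_t=t(381,113,30),hole_s=s(300,400,30)).items(): print(nm,p,R.T@(p[:2]-o))
print("exp sq", o+R@(152*np.array([np.cos(np.radians(55)),-np.sin(np.radians(55))])))
b=t(382,77,30)-t(387,483,30);print(np.linalg.norm(b),np.degrees(np.arctan2(b[1],b[0])))
for k in [(75,28,15)]: pass
E
```

```text
jig top 7.067205338304588 [468.4 -46.1]
[[-1.1 -1.2]
 [-1.3  0.6]
 [ 1.3  1.6]
 [ 1.1 -1.1]]
jig scene 7.270275370004857 [468.4 -43.4]
[[-0.9 -0.1]
 [-0.9  2. ]
 [ 1.9 -1.9]]
pin_t [469.  -45.6  41. ] [0.6 0.5]
pin_s [468.5 -43.6  41. ] [0.4 2.5]
sq_t [ 570.7 -160.3   45. ] [  87.5 -125.9]
sq_s [ 568.8 -158.5   45. ] [  85.8 -123.8]
rd_t [538.   88.9  45. ] [ 85.7 125.5]
far_t [668.8 -45.1  30. ] [199.  -23.6]
far_s [666.7 -40.6  30. ] [197.4 -18.9]
hole_t [649.  -44.4  30. ] [179.5 -20.5]
hole_s [647.2 -43.5  30. ] [177.8 -19.4]
exp sq [ 570.2 -159. ]
220.64376176362384 0.29663208251530826
```

Emit:
apply_moves(commands=[[0,2.6,-1.5,0,0],[0,2.6,-1.5,0,0],[0,2.6,-1.5,0,0],[0,2.6,-1.5,0,0],[0,2.6,-1.5,0,0],[0,2.6,-1.5,0,0],[0,2.6,-1.5,0,0],[0,2.6,-1.5,0,0],[0,2.6,-1.5,0,0],[0,2.6,-1.5,0,0],[0,2.6,-1.5,0,0],[0,2.6,-1.5,0,0]])

```text
time_s: 1.1
eef_pos: [391.2, -251.6, 242.1]
ee_rot: [-0.0, 0.992, 0.13, -0.0]
force: [1.0, 0.1, 0.8]
grip_width: 0.001
```

```bash
python3 -c "
from rig import ctrl
print(ctrl.tip_extent,ctrl.sense())"
```

```text
11.0 {'time_s': 1.1, 'joints': array([-8.24234984e-01,  1.80706780e-01,  1.66816697e+00, -7.86798122e-06,
        1.29311255e+00,  4.85794766e-01]), 'dq': array([ 8.02694849e-01,  1.54114783e-01, -1.83188765e-01,  7.62618884e-04,
        2.82014122e-02,  7.95640780e-01]), 'tau': array([-4.74846616e+00, -3.63578224e+01, -2.44025052e+01,  9.85875435e-03,
        5.42695750e-02, -1.06321413e+00]), 'eef_pos': array([ 391.17964077, -251.55961083,  242.13485328]), 'ee_rot': array([-1.58437945e-04,  9.91511974e-01,  1.30015255e-01, -1.16834191e-04]), 'force': array([0.99803449, 0.10499837, 0.80019283]), 'wrist_torque': array([ 0.01267131,  0.00258721, -0.01055501]), 'grip_width': 0.0011638186090838294}
```

Emit:
apply_moves(commands=[[0,2.6,-1.5,0,0],[0,2.6,-1.5,0,0],[0,2.6,-1.5,0,0],[0,2.6,-1.5,0,0],[0,2.6,-1.5,0,0],[0,2.6,-1.5,0,0],[0,2.6,-1.5,0,0],[0,2.6,-1.5,0,0],[0,2.6,-1.5,0,0],[0,2.6,-1.5,0,0],[0,2.6,-1.5,0,0],[0,2.6,-1.5,0,0]])

```text
time_s: 2.1
eef_pos: [646.2, 2.8, 241.8]
ee_rot: [-0.0, 0.992, 0.13, -0.0]
force: [0.8, -0.4, 0.2]
grip_width: -0.004
```

Emit:
apply_moves(commands=[[0,0,0,2.5,0.065],[0,0,0,2.5,0.065],[0,0,0,2.5,0.065],[0,0,0,2.5,0.065],[0,0,0,2.5,0],[0,0,0,2.5,0],[0,0,0,0,0],[0,0,0,0,0]])

```text
time_s: 2.77
eef_pos: [645.0, 1.5, 91.6]
ee_rot: [-0.0, 1.0, 0.0, -0.001]
force: [0.5, -0.8, 0.1]
grip_width: 0.001
```

```bash
python3 - <<'E'
from h import *
import cv2
s=ctrl.sense();print(s['eef_pos'],s['ee_rot'],s['force'])
a=ctrl.capture("scene");b=ctrl.capture("top")
cv2.imwrite("pics/s1.png",cv2.resize(a[130:330,100:370,::-1],None,fx=2.9,fy=2.9));cv2.imwrite("pics/t1.png",cv2.resize(b[50:250,200:450,::-1],None,fx=3,fy=3))
E
```

```text
[644.97123311   1.54139984  91.63504518] [-2.19444745e-04  9.99999164e-01  3.99152098e-04 -1.21018794e-03] [ 0.47070652 -0.81610304  0.11790768]
```

View pics/s1.png

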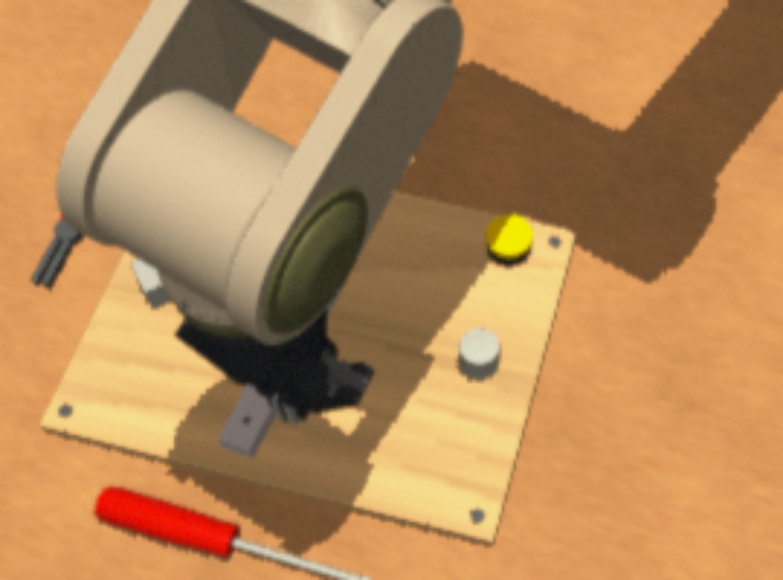

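View pics/t1.png

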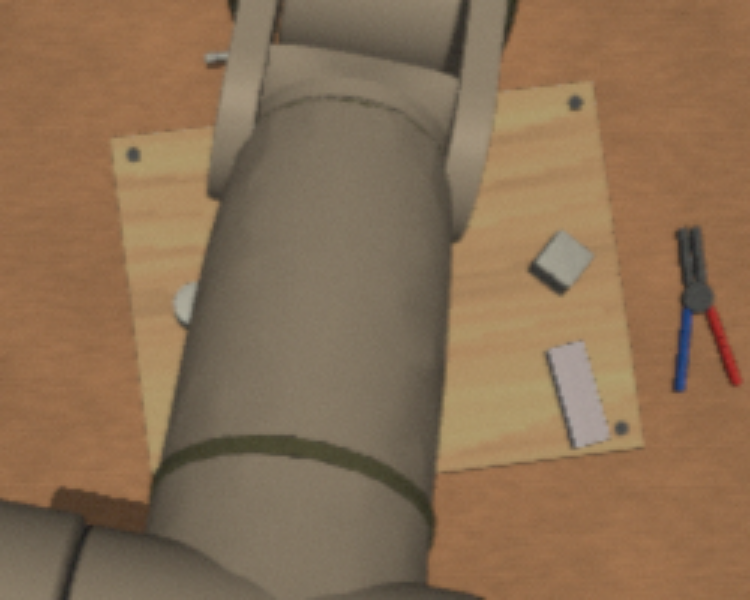

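The gripper is shut and down just left of the bar's free end (scene crop: fingers ~(345,385), bar end ~(245,420)), and it hasn't touched the bar. Next I lower it beside the bar.

Emit:
apply_moves(commands=[[0,0.5,0,1.5,0],[0,0,0,1.5,0],[0,0,0,1.5,0],[0,0,0,1.0,0],[0,0,0,0.6,0],[0,0,0,0,0],[0,0,0,0,0]])

```text
time_s: 3.45
eef_pos: [650.9, 1.4, 32.2]
ee_rot: [0.0, 1.0, 0.0, 0.001]
force: [0.1, 0.5, 0.3]
grip_width: 0.003
```

Emit:
apply_moves(commands=[[0,0,0.4,0.1,0],[0,0,0.4,0,0],[0,0,0.4,0,0],[0,0,0.3,0,0],[0,0,0.3,0,0],[0,0,0,0,0]])

```text
time_s: 3.95
eef_pos: [650.5, -17.3, 30.4]
ee_rot: [0.0, 1.0, 0.0, 0.0]
force: [-0.9, -0.1, 0.4]
grip_width: 0.002
```

Emit:
apply_moves(commands=[[0,0.05,0.36,0,0.02],[0,0.05,0.36,0,0.02],[0,0.1,0.55,0,0.03],[0,0.1,0.55,0,0.03],[0,0.1,0.55,0,0.03],[0,0.1,0.55,0,0.03],[0,0.1,0.55,0,0.03],[0,0.1,0.55,0,0.03],[0,0,0,0,0]])

```text
time_s: 4.7
eef_pos: [653.6, -58.5, 30.3]
ee_rot: [0.0, 0.994, -0.111, 0.0]
force: [-1.0, -0.2, 0.5]
grip_width: -0.0
```

```bash
python3 - <<'E'
from h import *
import cv2
s=ctrl.sense();print(s['eef_pos'],s['ee_rot'],s['force'])
a=ctrl.capture("scene");b=ctrl.capture("top")
cv2.imwrite("pics/s2.png",cv2.resize(a[130:330,100:370,::-1],None,fx=2.9,fy=2.9));cv2.imwrite("pics/t2.png",cv2.resize(b[50:250,200:450,::-1],None,fx=3,fy=3))
E
```

```text
[653.59772301 -58.50467207  30.27570578] [ 1.96760513e-04  9.93815743e-01 -1.11041512e-01  1.14461550e-04] [-0.99589795 -0.19140028  0.47329215]
```

View pics/s2.png

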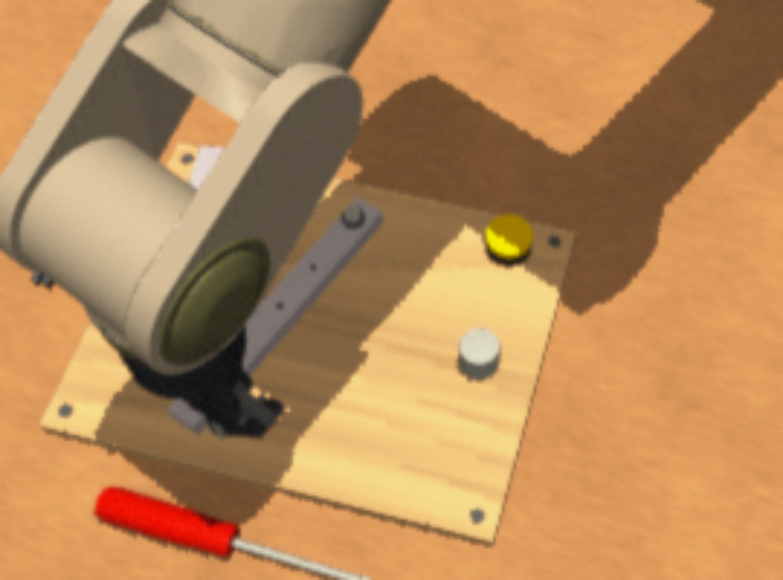

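The bar is turning with the finger, and it is still flat and on its pin. I'll continue.

Emit:
apply_moves(commands=[[0,0.08,0.36,0,0.02],[0,0.08,0.55,0,0.03],[0,0.08,0.55,0,0.03],[0,0.08,0.55,0,0.03],[0,0.08,0.55,0,0.03],[0,0.08,0.55,0,0.03],[0,0.08,0.55,0,0.03],[0,0.08,0.55,0,0.03],[0,0.08,0.55,0,0.03],[0,0.06,0.36,0,0.02],[0,0.06,0.36,0,0.02],[0,0,0,0,0]])

```text
time_s: 5.8
eef_pos: [642.3, -112.0, 30.3]
ee_rot: [0.0, 0.966, -0.258, 0.0]
force: [0.2, 1.2, -0.8]
grip_width: 0.003
```

```bash
cat > chk.py <<'E'
from h import *
import sys,cv2
s=ctrl.sense();p=s['eef_pos'];q=s['ee_rot'];yaw=2*np.arctan2(q[2],q[1])
d=p[:2]-np.array([468.5,-45]);c,n=np.cos(yaw),np.sin(yaw)
print(p,"yaw",np.degrees(yaw),"F",s['force'],"rad/left",d@[c,n],d@[-n,c])
if len(sys.argv)>1:
    a=ctrl.capture("scene");b=ctrl.capture("top");k=sys.argv[1]
    cv2.imwrite("pics/s%s.png"%k,cv2.resize(a[130:330,100:370,::-1],None,fx=2.9,fy=2.9));cv2.imwrite("pics/t%s.png"%k,cv2.resize(b[50:250,200:450,::-1],None,fx=3,fy=3))
E
python3 chk.py 3
```

```text
[ 642.26548111 -111.97535632   30.32393951] yaw -29.864718722475743 F [ 0.24620605  1.17248258 -0.78276026] rad/left 184.04067580689147 28.44592112724558
```

View pics/s3.png

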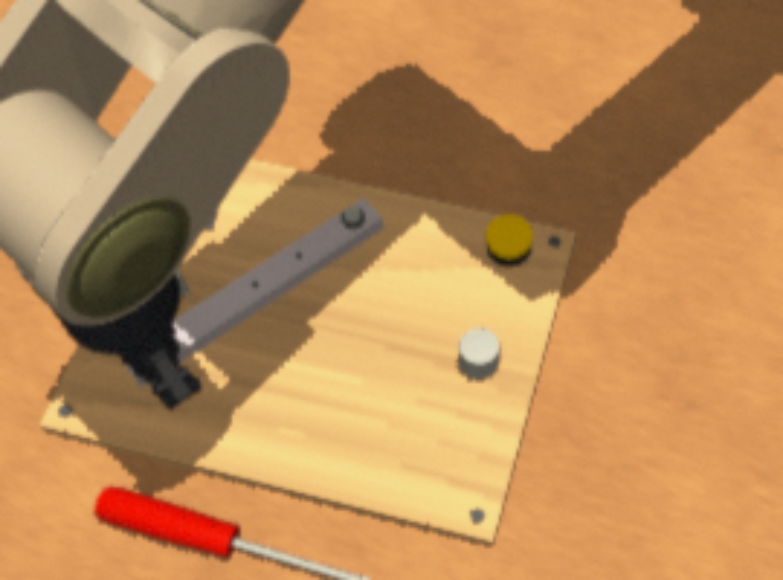

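View pics/t3.png

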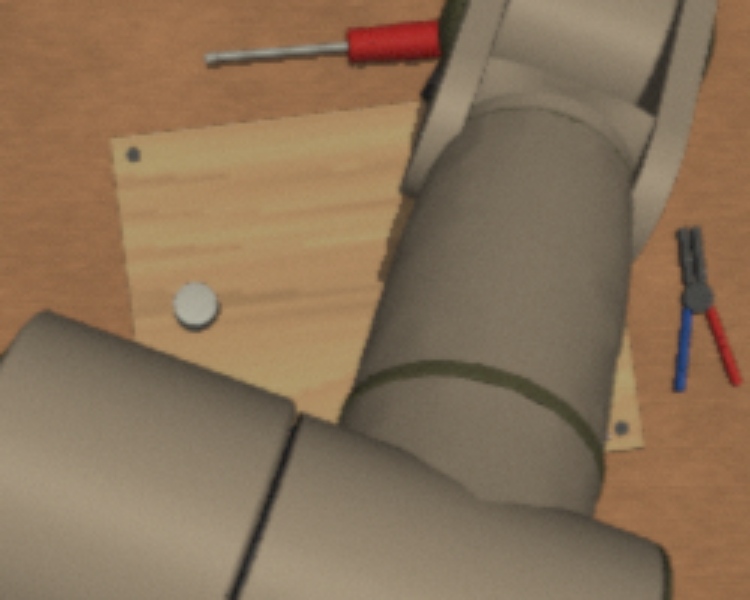

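```bash
python3 - <<'E'
from h import *
P=[ray("scene",(u+.5)/2.9-.5+100,(v+.5)/2.9-.5+130,z) for u,v,z in [(353,216,41),(298,255,30),(255,284,30)]]
for p in P: print(p, np.degrees(np.arctan2(p[1]-P[0][1],p[0]-P[0][0])))
E
```

```text
[469.11768755 -43.2188205   41.        ] 0.0
[511.20421958 -71.1934338   30.        ] -33.611698739119085
[546.23114756 -89.86256812  30.        ] -31.168555446368604
```

Emit:
apply_moves(commands=[[0,0.03,0.2,0,0.012],[0,0.03,0.2,0,0.012],[0,0.03,0.2,0,0.012],[0,0.03,0.2,0,0.012],[0,0.03,0.2,0,0.012],[0,0.03,0.2,0,0.012],[0,0.03,0.2,0,0.012],[0,0.03,0.2,0,0.012],[0,0,0,0,0]])

```text
time_s: 6.65
eef_pos: [635.8, -126.5, 30.3]
ee_rot: [0.0, 0.953, -0.303, -0.0]
force: [-0.1, 0.5, 0.5]
grip_width: 0.002
```

```bash
python3 chk.py
```

```text
[ 635.79259164 -126.48960976   30.32273087] yaw -35.32264357858133 F [-0.08429796  0.50043773  0.48179346] rad/left 183.6112293565681 30.237132293876254
```

Emit:
apply_moves(commands=[[0,0.02,0.15,0,0.015],[0,0.02,0.15,0,0.015],[0,0.02,0.15,0,0.015],[0,0,0.1,0,0],[0,0,0.1,0,0],[0,0,0,0,0]])

```text
time_s: 7.15
eef_pos: [632.5, -131.8, 30.3]
ee_rot: [0.0, 0.946, -0.324, 0.0]
force: [0.8, 1.1, -0.5]
grip_width: 0.003
```

Emit:
apply_moves(commands=[[0,0,0.1,0,0],[0,0,0.1,0,0],[0,0,0,0,0]])

```text
time_s: 7.4
eef_pos: [631.3, -133.3, 30.3]
ee_rot: [0.0, 0.946, -0.324, 0.0]
force: [1.0, 0.5, -0.2]
grip_width: 0.0
```

```bash
python3 chk.py
```

```text
[ 631.28099538 -133.34175008   30.32697368] yaw -37.833048114888584 F [ 0.95233719  0.47120286 -0.16632595] rad/left 182.75018646439182 30.07135865119694
```

Emit:
apply_moves(commands=[[0,0,0.1,0,0],[0,0,0.1,0,0],[0,0,0,0,0]])

```text
time_s: 7.65
eef_pos: [630.0, -134.9, 30.3]
ee_rot: [0.0, 0.946, -0.324, -0.0]
force: [1.6, 0.3, 0.4]
grip_width: -0.005
```

Emit:
apply_moves(commands=[[0,0,0.1,0,0],[0,0,0,0,0]])

```text
time_s: 7.82
eef_pos: [629.4, -135.7, 30.3]
ee_rot: [0.0, 0.946, -0.324, -0.0]
force: [0.6, 0.3, -0.3]
grip_width: -0.001
```

```bash
python3 chk.py 4
```

```text
[ 629.43946598 -135.70425198   30.30210941] yaw -37.83181732334351 F [ 0.64617309  0.32913971 -0.26394965] rad/left 182.7453962083258 27.072000366590846
```

View pics/s4.png

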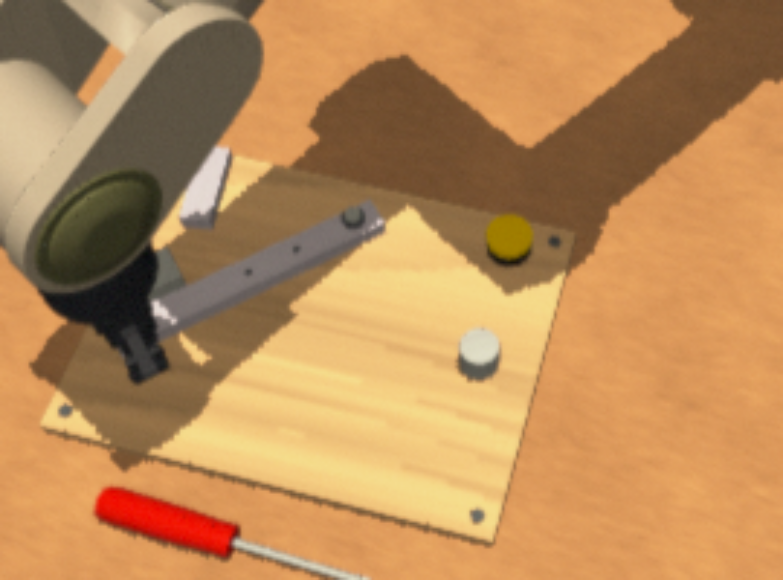

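The bar is now very near the block (around (170,270)). The force is still only sliding friction, so I'll creep on until it rises.

Emit:
apply_moves(commands=[[0,0,0.05,0,0],[0,0,0.05,0,0],[0,0,0,0,0]])

```text
time_s: 8.17
eef_pos: [628.9, -136.4, 30.3]
ee_rot: [-0.0, 0.946, -0.324, 0.0]
force: [1.8, -0.1, 0.1]
grip_width: 0.004
```

Emit:
apply_moves(commands=[[0,0,0.05,0,0],[0,0,0.05,0,0],[0,0,0,0,0]])

```text
time_s: 8.42
eef_pos: [628.5, -136.9, 30.3]
ee_rot: [-0.0, 0.946, -0.324, 0.0]
force: [2.3, 2.8, 0.3]
grip_width: -0.001
```

Emit:
apply_moves(commands=[[0,0,0.05,0,0],[0,0,0,0,0]])

```text
time_s: 8.58
eef_pos: [628.4, -137.1, 30.4]
ee_rot: [-0.0, 0.946, -0.324, 0.0]
force: [3.7, 3.9, -0.5]
grip_width: -0.001
```

The force is rising and the tool has nearly stopped, so the bar is touching the block. I'll press a little more to seat it.

Emit:
apply_moves(commands=[[0,0,0.05,0,0],[0,0,0,0,0]])

```text
time_s: 8.75
eef_pos: [628.3, -137.2, 30.5]
ee_rot: [-0.001, 0.946, -0.324, 0.001]
force: [4.2, 5.1, 0.0]
grip_width: -0.001
```

Emit:
apply_moves(commands=[[0,0,0.05,0,0],[0,0,0,0,0],[0,0,0,0,0]])

```text
time_s: 9.0
eef_pos: [628.2, -137.2, 30.5]
ee_rot: [-0.001, 0.946, -0.324, 0.001]
force: [5.8, 7.1, -0.7]
grip_width: -0.003
```

Emit:
apply_moves(commands=[[0,0,-0.1,0,0],[0,0,-0.1,0,0],[0,0,-0.2,0,0],[0,0,-0.5,0,0],[0,0,-1.0,0,0],[0,0,-1.0,0,0],[0,0,0,-2,0],[0,0,0,-3,0],[0,0,0,-3,0],[0,0,0,-3,0],[0,0,0,-3,0],[0,0,0,-3,0]])

```text
time_s: 10.0
eef_pos: [645.3, -114.5, 201.9]
ee_rot: [0.0, 0.946, -0.324, -0.0]
force: [-0.4, -0.1, 0.3]
grip_width: 0.005
```

Emit:
apply_moves(commands=[[0,-2.8,-1.9,0,0],[0,-2.8,-1.9,0,0],[0,-2.8,-1.9,0,0],[0,-2.8,-1.9,0,0],[0,-2.8,-1.9,0,0],[0,-2.8,-1.9,0,0],[0,-2.8,-1.9,0,0],[0,-2.8,-1.9,0,0],[0,-2.8,-1.9,0,0],[0,-2.8,-1.9,0,0],[0,-2.8,-1.9,0,0],[0,0,0,0,0]])

```text
time_s: 11.0
eef_pos: [527.9, 244.1, 200.5]
ee_rot: [-0.001, 0.947, -0.322, -0.0]
force: [-1.1, -0.1, -0.0]
grip_width: -0.004
```

Emit:
apply_moves(commands=[[0,-2.8,-1.9,0,0],[0,-2.8,-1.9,0,0],[0,-2.8,-1.9,0,0],[0,0,0,0,0],[0,0,0,0,0],[0,0,0,0,0]])

```text
time_s: 11.5
eef_pos: [498.7, 335.1, 200.2]
ee_rot: [0.0, 0.946, -0.324, 0.0]
force: [0.0, -1.2, 0.9]
grip_width: -0.001
```

```bash
python3 chk.py 5; python3 -c "
import cv2
"
```

```text
[498.70125182 335.13565969 200.23318694] yaw -37.80115901719808 F [ 0.00964931 -1.19386603  0.87838078] rad/left -209.13060706364587 318.8724267881273
```

View pics/s5.png

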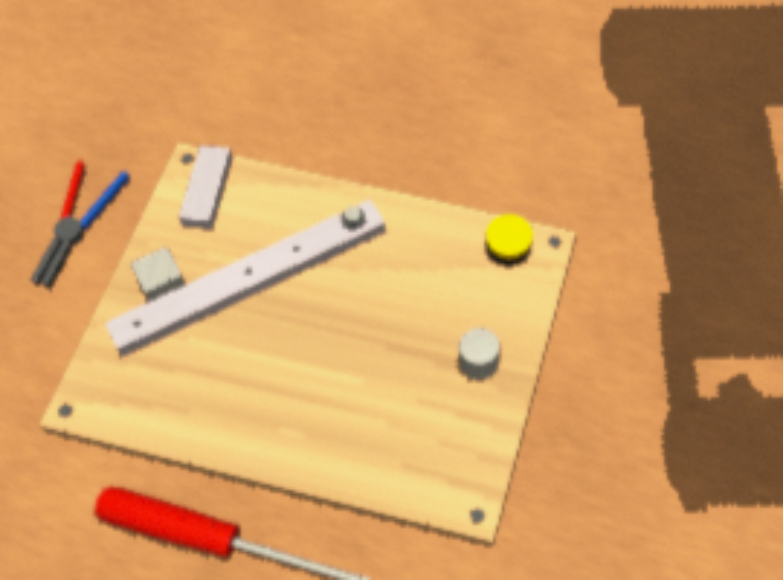

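View pics/t5.png

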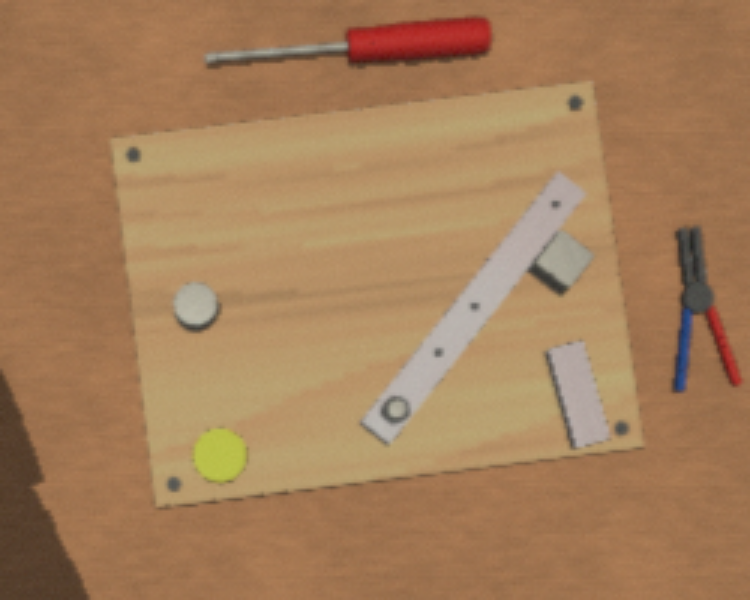

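Both views show the bar lying along the block. In the top crop the block is at (562,262) and the bar end at (572,183). The bar is on its pin, and the tin and offcut haven't moved. One numeric check before I hand in.

```bash
python3 - <<'E'
from h import *
t=lambda u,v,z:ray("top",(u+.5)/3-.5+200,(v+.5)/3-.5+50,z)
s=lambda u,v,z:ray("scene",(u+.5)/2.9-.5+100,(v+.5)/2.9-.5+130,z)
for nm,h,n,sq in(("top",t(555.5,204,30),t(438,352,30),t(565,258,45)),("scene",s(137,323,30),s(296,248,30),s(158,268,45))):
    d=(h-n)[:2];L=np.linalg.norm(d);u=d/L
    e=(sq-h)[:2]
    print(nm,L,"angle in jig",np.degrees(np.arctan2(u[1],u[0]))-7.1,"block centre off bar line",u[0]*e[1]-u[1]*e[0], "sq",sq)
E
```

```text
top 130.70127947142888 angle in jig -45.666452237437596 block centre off bar line -27.24867650885099 sq [ 570.7355646  -159.62303492   45.        ]
scene 129.83731274195074 angle in jig -45.16953439534773 block centre off bar line -26.564879686535416 sq [ 567.51733593 -157.25981576   45.        ]
```

```bash
python3 -c "
from rig import ctrl
print(ctrl.finish_job(), ctrl.sense()['time_s'])"
```

```text
the job is handed in; nothing more can be done
the job is handed in; nothing more can be done
```

The bar now lies against the square block, flat on the board and still on its pin. I handed the job in at about 11.6 s of the 32 s allowed, with the arm well clear of everything.

I pushed the free end round with the shut gripper. I crept the last few millimetres until the force rose to about 9 N and the bar stopped, then backed off slowly, lifted and moved away.

| Last check | Top camera | Scene camera | Should be |
|---|---|---|---|
| Bar angle to the jig's x | -45.7° | -45.2° | 45° |
| Block centre to bar centre line | 27.2 mm | 26.6 mm | 27.5 mm |

These readings agree within the 2 mm calibration. The tin, the offcut and the round post show no sign of having moved. No check failed. The two cameras put the block and pin about 2 to 3 mm apart, so I took the final contact from the force, not from the pictures.

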